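# First diagonal of a vacuum chamber cover

## Task

Pull the cover of the small round vacuum chamber down evenly on its gasket, in cross order: turn the wing screw above the side port clockwise until it is tight against its stop, and after it the one straight across the cover from it. Leave the other two wing screws loose as they are.

Things in the scene. Friction and masses are not known exactly. Their poses are not given: they have to be found in the camera images.
- chamber: round aluminium vacuum chamber, 210 mm across its flange, fixed to the bench, at any yaw; origin at the centre of its underside, z up. Steel cover on a black gasket, its top 98 mm above the origin. One pipe stub, the side port, sticks out of the wall along +x, 42 mm up, to 154 mm from the axis. Four like wing screws stand on the cover 75 mm from the axis, on +x (above the port), +y, -x and -y
- cover_mid (a point): middle of the cover's top face, at a flat sight glass 4 mm high; axes as the chamber's. Each wing screw is one upright flat bar of two black wings, 46 mm long, 10 mm thick, standing from 11 to 38 mm above this face over a collar 19 mm across; pinch it across its thickness from above, tips at least 2 mm off the face, and turn it about its own axis
- wing_port (a joint): black wing screw above the side port (the first to tighten), axis upright through chamber-frame (75, 0) mm. Angle q: 0 backed off, grows clockwise seen from above, hard stop at 1.4 = tight, wings then pointing at the cover's middle. Wings' long direction is 1.4 - q from chamber +x (counter-clockwise positive). Starts at 0.05 to 0.3; friction 0.08 N m holds it
- wing_far (a joint): black wing screw straight across from the side port (the second), axis upright through chamber-frame (-75, 0) mm. Angle q: 0 backed off, grows clockwise seen from above, hard stop at 1.4 = tight, wings then pointing at the cover's middle. Wings' long direction is pi + 1.4 - q from chamber +x (counter-clockwise positive). Starts at 0.05 to 0.3; friction 0.08 N m holds it
- wing_left (a joint): black wing screw on the chamber's +y side (leave loose), axis upright through chamber-frame (0, 75) mm. Angle q: 0 backed off, grows clockwise seen from above, hard stop at 1.4 = tight, wings then pointing at the cover's middle. Wings' long direction is pi/2 + 1.4 - q from chamber +x (counter-clockwise positive). Starts at 0.05 to 0.3; friction 0.08 N m holds it
- wing_right (a joint): black wing screw on the chamber's -y side (leave loose), axis upright through chamber-frame (0, -75) mm. Angle q: 0 backed off, grows clockwise seen from above, hard stop at 1.4 = tight, wings then pointing at the cover's middle. Wings' long direction is 3 pi/2 + 1.4 - q from chamber +x (counter-clockwise positive). Starts at 0.05 to 0.3; friction 0.08 N m holds it

How it is judged:
By the outcome, as a careful person would: the job done as asked, in the order asked, and still so for the second after the job is handed in, with the robot touching nothing.
It also fails if it takes over 45 s, if anything falls off the work surface, if the arm or the gripper's body presses on something with over 40 N, if the wrist force passes 120 N, or if a joint passes its speed limit or range.

## Robot

A 6-joint arm with a two-finger parallel gripper is mounted at the origin on a cart in front of the work surface, level with it; the furniture and walls round the work are solid. World frame = base frame: x ahead of the robot, y to its left, z up, the work surface at z = 0. Lengths are in m, angles in degrees, forces in N, time in s.
With the tool pointing down it reaches from about 0.325 to 0.775 m from the base axis. Payload 5.5 kg.
Tool frame: the origin (TCP) lies at the centre of the arm's flange, where the gripper is bolted on; the fingertips stand 182 mm ahead of it and the grasp point (between the pads) lies 163 mm ahead of it; z points along the fingers, y is the direction in which the jaws open and shut (so a half turn about z gives the same grasp; the last joint's range is limited). The gripper opens to 88 mm and grips with 3 to 60 N. Pads are 20 mm wide; open, the fingers measure 115 mm over their backs; the gripper's body (75 mm by 178 mm) begins 61 mm behind the grasp point.
Start: joints at [-69.253, 5.22, 70.514, -0, 104.267, -3.249], TCP at [0.244, -0.548, 0.405] pointing down, gripper open.
Joint ranges: [-164.24, 164.24], [-49.07, 125.15], [9.68, 141.18], [-86.29, 266.29], [3.28, 154.24], [-151.56, 151.56]. Speed limits (degrees/s): [147.25, 147.25, 172.46, 180, 180, 180].

## Interface

Orientations are given as [roll, pitch, yaw] about the fixed x, y, z axes, in that order (R = Rz(yaw) Ry(pitch) Rx(roll)).
In Python, from station import r gives the robot as it stands. The module is installed in compiled form; this text tells all that it offers. Calls block until the motion is done:
- r.reach(position, orientation): joint-space move of the TCP to a pose.
- r.servo_line(position, rotation=None, speed=0.15): straight line of the TCP; rotation=None keeps the orientation; speed is the mean speed in m/s.
- r.move_joints(angles): joint-space move.
- r.let_go() and r.grab(squeeze=None): open the fingers fully, or close them until they stop; squeeze is the grip in N (None keeps the last).
- r.wait(seconds).
- r.inverse_kinematics(position, orientation): joint angles nearest the present ones, or None.
- r.sense(): the state.
- r.snapshot(name): name is "scene" or "top" or "wrist"; returns a dict with "frame" (400x640x3 uint8, red, green, blue), "fx", "fy", "cx", "cy" (pixels), "R" (3x3) and "t" (3): a world point X has camera coordinates R X + t. Camera axes: x right, y down, z forward; pixel columns grow to the right and rows downward; lengths in m; the calibration is good to about 2 mm. A picture is of the moment at which its call begins. There is no depth.
A pose or a line that the arm cannot do raises r.IKError and nothing moves.
- r.hand_in(): hands the job in, once; it reports no verdict.
The state is a dict: "clock": time; "joints": joint angles; "joint_vel": joint speeds; "joint_torque": joint torques, N m; "tcp_pos": TCP position; "orientation": TCP orientation; "contact_force": force on the tool from outside, world axes, zero at the start; "torque": the same for the moment, N m; "opening": finger opening in m.
Only numpy, scipy, OpenCV 4.12 (cv2) and the standard library are available. Lean on these libraries where they do the work, as an engineer would, in place of code of your own. Each camera call takes 0.05 s, during which the arm holds its last target. There are 200 camera calls.

## Working session

There is one attempt and no reset: what is moved stays moved. The work goes in short steps, each a Python script; the robot and the scene stay as the last script left them, time stands still between calls to the robot, and variables do not carry over. Pictures are saved under pics/ and viewed, about 8 in all and at most 12, crops included, and the job is handed in when it is done.

```bash
mkdir -p pics
python3 - <<'E'
from station import r
import cv2,numpy as np
for n in ("top","scene"):
    s=r.snapshot(n); cv2.imwrite(f"pics/{n}0.png",s["frame"][:,:,::-1]); R=np.array(s["R"]);print(n,s["fx"],s["cx"],s["cy"],R.round(3).tolist(),(-R.T@s["t"]).round(3))
print(r.sense())
E
```

```text
top 400.21608095468383 318.9571692284032 201.9308645303721 [[0.022, -1.0, -0.015], [-0.982, -0.019, -0.19], [0.19, 0.019, -0.982]] [0.407 0.028 0.922]
scene 453.8556067205063 320.5792681722584 196.63760307349972 [[-0.817, -0.576, 0.023], [-0.25, 0.319, -0.914], [0.52, -0.753, -0.405]] [0.15 0.68 0.42]
{'clock': 0.1, 'joints': array([-6.92520455e+01,  5.25940053e+00,  7.05733960e+01,  1.89345294e-03,
        1.04267151e+02, -3.24771577e+00]), 'joint_vel': array([-0.07430737, -0.17943129, -0.13737741,  0.06900068,  0.05725026,
       -0.02419082]), 'joint_torque': array([ 3.05390320e-03, -4.47856450e+01, -4.07572067e+01,  7.00377370e-02,
        2.84646690e-02, -1.11147378e-04]), 'tcp_pos': array([ 0.24403315, -0.54819344,  0.40362896]), 'orientation': array([-1.79900317e+02, -7.49525211e-03,  2.39961288e+01]), 'contact_force': array([-0.05114572,  0.520312  ,  0.08563555]), 'torque': array([ 0.01189298,  0.00106848, -0.02214886]), 'opening': 0.08769963548264759}
```

View pics/top0.png

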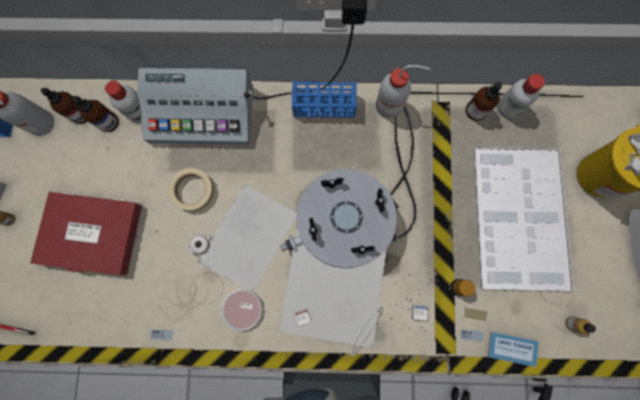

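View pics/scene0.png

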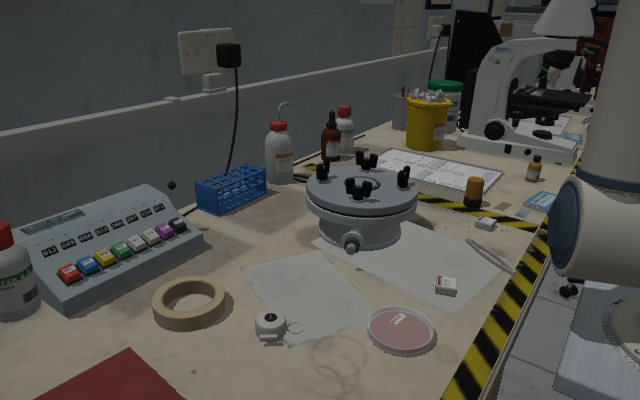

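The top view shows the cover centred at about (346,218) and the port at (291,244). That makes (314,231) the port wing and (380,202) the far wing. Next I'll measure coarsely and get a wrist view from above.

```bash
cat > h.py <<'E'
import cv2,numpy as np
def ray(s,uv,z):
    R=np.array(s["R"]);t=np.array(s["t"]);c=-R.T@t
    d=R.T@np.array([(uv[0]-s["cx"])/s["fx"],(uv[1]-s["cy"])/s["fy"],1.])
    return c+d*(z-c[2])/d[2]
def proj(s,X):
    p=np.array(s["R"])@X+np.array(s["t"]); return np.array([s["fx"]*p[0]/p[2]+s["cx"],s["fy"]*p[1]/p[2]+s["cy"]])
E
python3 - <<'E'
from station import r
from h import *
s=r.snapshot("top")
c=ray(s,(346,218),.098);p=ray(s,(291,244),.042)
print("c",c,"port",p,np.hypot(*(p-c)[:2]),np.degrees(np.arctan2(*(p-c)[1::-1])))
for u in ((332,183),(381,202),(364,250),(314,231)): 
    w=ray(s,u,.122);print(w,np.hypot(*(w-c)[:2]))
# coarse look from above
for z in (.46,.42,.40):
    try: r.reach([c[0]-.0,c[1],z],[180,0,0]);break
    except r.IKError: print("ik",z)
s=r.snapshot("wrist");cv2.imwrite("pics/w1.png",s["frame"][:,:,::-1])
R=np.array(s["R"]);print(-R.T@s["t"],r.sense()["tcp_pos"],r.sense()["joints"],proj(s,c))
E
```

```text
c [ 0.53351868 -0.01298607  0.098     ] port [0.48195376 0.10444869 0.042     ] 0.12825703165992342 113.70599773627292
[0.6019551  0.01760668 0.122     ] 0.07496305976427128
[ 0.56410047 -0.08252371  0.122     ] 0.07596531823658707
[ 0.46628087 -0.04810603  0.122     ] 0.07585732698546738
[0.50218675 0.05218209 0.122     ] 0.07230891832107915
[ 0.61097647 -0.01342963  0.44018483] [ 0.53358766 -0.01369738  0.45984231] [-5.11945764e+00 -3.93056578e+00  7.41050188e+01 -1.06846289e-02
  1.09839143e+02  8.49375571e+01] [319.07788195 168.19952516]
```

View pics/w1.png

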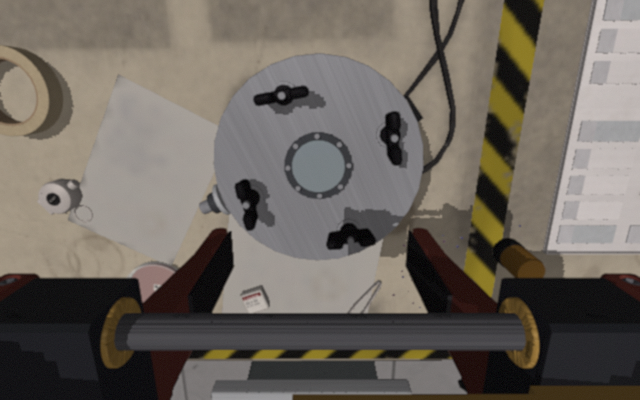

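The wrist view shows the glass at (318,166), the port at (210,203), the port wing at (247,204) and the far wing at (394,138). Now I'll segment these.

```bash
cat >> h.py <<'E'
def wings(s,c,th0,thr=38):
    """black wing blobs near the nominal places -> centroid and long direction on the mid-height plane"""
    g=s["frame"].max(axis=2); m=(g<thr).astype(np.uint8); out={}
    for n,k in (("port",0),("left",1),("far",2),("right",3)):
        a=th0+k*np.pi/2; X=np.array([c[0]+.075*np.cos(a),c[1]+.075*np.sin(a),.122]); u=proj(s,X)
        disc=np.zeros_like(m); rad=.032*s["fx"]/((np.array(s["R"])@X+s["t"])[2]); cv2.circle(disc,tuple(int(v) for v in u.round()),int(rad),1,-1)
        N,L,st,ce=cv2.connectedComponentsWithStats(m*disc)
        if N<2: continue
        i=1+np.argmax(st[1:,4]); ys,xs=np.where(L==i)
        box=cv2.boxPoints(cv2.minAreaRect(np.c_[xs,ys].astype(np.float32)))
        P=np.array([ray(s,p,.13)[:2] for p in zip(xs,ys)]); mu=P.mean(0); w,V=np.linalg.eigh(np.cov((P-mu).T)); v=V[:,1]
        q=(1.4-(np.arctan2(v[1],v[0])-a)+np.pi/2)%np.pi-np.pi/2
        pr=(P-mu)@V; out[n]=(mu,q,np.ptp(pr[:,1])*1e3,np.ptp(pr[:,0])*1e3,np.degrees(np.arctan2(v[1],v[0])),box)
    return out,m
E
python3 - <<'E'
from station import r
from h import *
s=r.snapshot("wrist");f=s["frame"];hsv=cv2.cvtColor(f,cv2.COLOR_RGB2HSV)
# glass: pixels like the middle one
d=np.abs(f.astype(int)-f[166,318].astype(int)).max(2)<14
N,L,st,ce=cv2.connectedComponentsWithStats(d.astype(np.uint8)); i=L[166,318]; print(st[i],ce[i])
c=ray(s,ce[i],.102);print("glass",c)
# port end blob
p=ray(s,(208,204),.05);th=np.arctan2(p[1]-c[1],p[0]-c[0]);print(p,np.hypot(*(p-c)[:2]),np.degrees(th))
for thr in (25,38,50):
    o,m=wings(s,c,th,thr)
    for n,v in o.items(): print(thr,n,v[0].round(4),"r",np.hypot(*(v[0]-c[:2])).round(4),"ang",np.degrees(np.arctan2(*(v[0]-c[:2])[::-1])).round(1),"q",round(v[1],3),"L,W",np.round(v[2:4],1),"dir",round(v[4],1))
    if thr==38: cv2.imwrite("pics/m1.png",np.hstack([cv2.resize(f[40:270,190:450,::-1],None,fx=1.5,fy=1.5),cv2.resize(cv2.cvtColor(m[40:270,190:450]*255,cv2.COLOR_GRAY2BGR),None,fx=1.5,fy=1.5)]))
E
```

```text
[ 292  141   52   51 2047] [317.78993649 165.68539326]
glass [ 0.5369554 -0.0117798  0.102    ]
[0.47974567 0.11738063 0.05      ] 0.14126347733266897 113.89025075218822
25 port [0.5084 0.053 ] r 0.0708 ang 113.8 q 0.146 L,W [47.4 19.2] dir -174.3
25 left [ 0.4739 -0.0429] r 0.0703 ang -153.7 q 0.175 L,W [44.6 23.5] dir 94.1
25 far [ 0.5682 -0.0773] r 0.0726 ang -64.5 q 0.092 L,W [44.9 16.9] dir -171.2
25 right [0.6037 0.0191] r 0.0735 ang 24.8 q 0.073 L,W [45.4 13.8] dir 99.9
38 port [0.5085 0.0531] r 0.0708 ang 113.7 q 0.143 L,W [48.4 19.7] dir -174.1
38 left [ 0.4737 -0.0426] r 0.0703 ang -154.0 q 0.151 L,W [46.5 25.4] dir 95.4
38 far [ 0.569  -0.0774] r 0.073 ang -64.0 q 0.104 L,W [46.5 17.1] dir -171.9
38 right [0.6043 0.0191] r 0.0741 ang 24.6 q 0.071 L,W [46.4 15.4] dir 100.1
50 port [0.5084 0.053 ] r 0.0708 ang 113.8 q 0.144 L,W [48.6 20.8] dir -174.1
50 left [ 0.4737 -0.0429] r 0.0704 ang -153.8 q 0.159 L,W [46.6 25.5] dir 95.0
50 far [ 0.5687 -0.0777] r 0.0732 ang -64.3 q 0.104 L,W [46.6 17.9] dir -171.9
50 right [0.6042 0.019 ] r 0.074 ang 24.6 q 0.073 L,W [46.9 16.1] dir 99.9
```

View pics/m1.png

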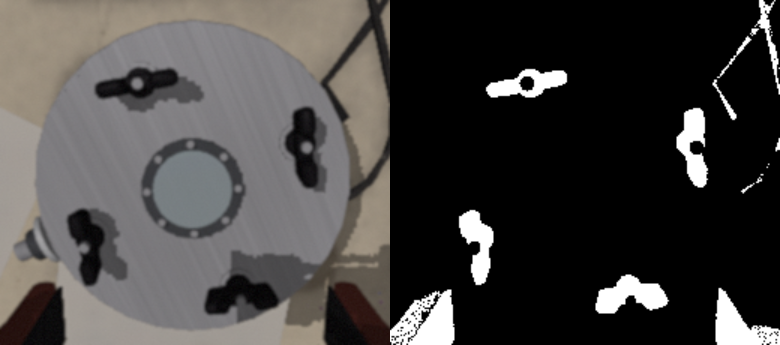

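Run:
```python
from station import r
from h import *
c=np.array([.5375,-.0120]);th=np.radians(114.6)
for n,sg,yaw in (("port",1,186),("far",-1,188)):
    w=c+sg*.075*np.array([np.cos(th),np.sin(th)])
    est=[]
    y=np.radians(yaw)
    r.reach([w[0]-.077*np.cos(y),w[1]-.077*np.sin(y),.42],[180,0,yaw])
    s=r.snapshot("wrist");R=np.array(s["R"]);cam=-R.T@s["t"]
    o,m=wings(s,c,th)
    v=o[n];print(n,"cam-w",(cam[:2]-w).round(4),"mu",v[0].round(4),"nominal",w.round(4),"q",round(v[1],3),"LW",v[2],v[3],"dir",v[4],proj(s,np.r_[w,.13]))
    u=proj(s,np.r_[w,.13]).astype(int); 
    cv2.imwrite(f"pics/c_{n}.png",cv2.resize(s["frame"][max(u[1]-60,0):u[1]+60,u[0]-60:u[0]+60,::-1],None,fx=3,fy=3)); print("crop origin",u-60)
    print({k:(x[0].round(4),round(x[1],3)) for k,x in o.items()})
    print(r.sense()["joints"].round(1),r.sense()["clock"])
a=cv2.imread("pics/c_port.png");b=cv2.imread("pics/c_far.png");h=min(len(a),len(b))
cv2.imwrite("pics/c.png",np.hstack([a[:h],b[:h]]))
```

```text
port cam-w [-0.0016  0.0001] mu [0.5044 0.056 ] nominal [0.5063 0.0562] q 0.08 LW 46.4673411571886 15.02136728447355 dir -169.7478289980423 [318.84365592  89.9657362 ]
crop origin [258  29]
{'port': (array([0.5044, 0.056 ]), np.float64(0.08)), 'left': (array([ 0.4702, -0.0411]), np.float64(0.21)), 'far': (array([ 0.5652, -0.0743]), np.float64(0.233)), 'right': (array([0.5999, 0.0204]), np.float64(0.018))}
[  3.    3.3  70.9  -0.  105.7 -93. ] 5.1083
far cam-w [-0.0016  0.0001] mu [ 0.5672 -0.0802] nominal [ 0.5687 -0.0802] q 0.15 LW 46.89598020285691 14.85723720379042 dir -173.80609338731648 [318.54370141  90.12382153]
crop origin [258  30]
{'port': (array([0.5094, 0.0502]), np.float64(0.02)), 'far': (array([ 0.5672, -0.0802]), np.float64(0.15)), 'right': (array([0.6021, 0.0164]), np.float64(0.144))}
[  -9.1   13.2   60.2    0.   106.7 -107.1] 5.8
```

View pics/c.png

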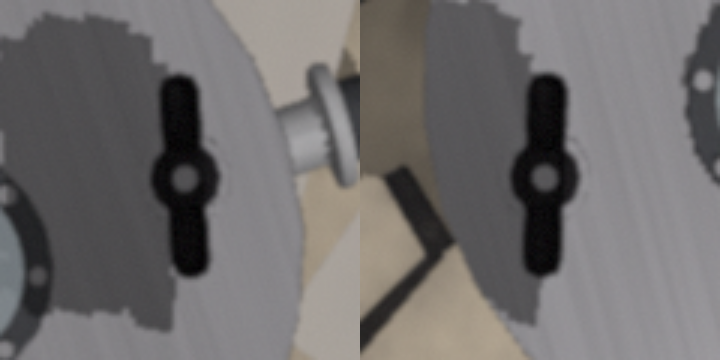

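The straight-down crops show both wings clearly. The axes are 150 mm apart at 114.7°, matching the nominal 150 mm, and the starting angles are q≈0.08 (port) and 0.15 (far). Port wing first.

```bash
cat > turn.py <<'E'
from station import r
from h import *
def show(t):
    s=r.sense();print(t,"t%.1f"%s["clock"],"tcp",s["tcp_pos"].round(4),"yaw %.1f"%s["orientation"][2],"F",s["contact_force"].round(1),"Tz %.2f"%s["torque"][2],"open %.4f"%s["opening"],flush=True); return s
def turn(xy,y0,y1,over=6,z=.294):
    r.reach([*xy,.36],[180,0,y0]); r.servo_line([*xy,z]); show("down")
    r.grab(30); s=show("gripped")
    if not .006<s["opening"]<.014: print("BAD GRIP"); return
    n=5
    for y in np.linspace(y0,y1,n+1)[1:]: r.reach([*xy,z],[180,0,y]); show("turn %.1f"%y)
    for k in np.arange(2,over+.1,2): r.reach([*xy,z],[180,0,y1-k]); s=show("over %g"%k)
    r.wait(.2); show("held")
E
python3 - <<'E'
from turn import *
turn((.5055,.0560),190.25,114.75)
E
```

```text
down t7.2 tcp [0.506  0.0556 0.2946] yaw -169.8 F [0.3 0.  0.8] Tz -0.04 open 0.0882
gripped t8.4 tcp [0.5055 0.0559 0.294 ] yaw -169.8 F [-0.4 -0.4  0.5] Tz -0.04 open 0.0098
turn 175.2 t8.7 tcp [0.5055 0.056  0.294 ] yaw 175.4 F [ 0.6 -0.1 -0.7] Tz -0.05 open 0.0095
turn 160.1 t9.1 tcp [0.5055 0.056  0.294 ] yaw 160.4 F [ 0.8  0.6 -0.3] Tz -0.07 open 0.0101
turn 144.9 t9.4 tcp [0.5055 0.056  0.294 ] yaw 145.3 F [ 0.7 -0.  -0.5] Tz -0.06 open 0.0100
turn 129.8 t9.8 tcp [0.5055 0.056  0.294 ] yaw 130.3 F [1.7 0.1 0.3] Tz -0.10 open 0.0098
turn 114.8 t10.2 tcp [0.5056 0.056  0.294 ] yaw 115.2 F [ 1.6  0.9 -1.3] Tz -0.11 open 0.0097
over 2 t10.4 tcp [0.5056 0.0561 0.294 ] yaw 113.0 F [ 2.   1.6 -1.7] Tz 0.51 open 0.0097
over 4 t10.7 tcp [0.5056 0.0561 0.294 ] yaw 110.9 F [ 2.9  1.3 -1.1] Tz 0.71 open 0.0102
over 6 t10.9 tcp [0.5055 0.0562 0.294 ] yaw 108.9 F [ 1.5  1.6 -1.8] Tz 0.78 open 0.0108
held t11.1 tcp [0.5055 0.0561 0.294 ] yaw 108.8 F [ 0.8  1.6 -0.8] Tz 0.73 open 0.0108
```

The torque jumped to 0.5–0.8 N m right at the expected angle, so the stop is reached. I'll release and look.

```bash
cat > look.py <<'E'
from turn import *
def look(w,yaw,name):
    y=np.radians(yaw)
    r.reach([w[0]-.077*np.cos(y),w[1]-.077*np.sin(y),.42],[180,0,yaw]); s=r.snapshot("wrist")
    cv2.imwrite(f"pics/{name}.png",s["frame"][:300,:,::-1])
    o,m=wings(s,np.array([.5365,-.0121]),np.radians(114.75))
    print({k:(x[0].round(4),round(x[1],3),round(x[4],1),x[2:4]) for k,x in o.items()}); show("look")
E
python3 - <<'E'
from look import *
r.let_go(); show("open"); p=r.sense()["tcp_pos"]; r.servo_line([p[0],p[1],.36])
look((.5055,.056),114.75,"after1")
E
```

```text
open t12.4 tcp [0.5055 0.056  0.294 ] yaw 108.8 F [-0.9 -0.2 -0. ] Tz 0.04 open 0.0880
{'port': (array([0.5046, 0.0566]), np.float64(1.4), np.float64(114.8), (np.float64(46.607286055026094), np.float64(14.762091560310513))), 'left': (array([ 0.47  , -0.0401]), np.float64(0.207), np.float64(93.1), (np.float64(49.71174408653565), np.float64(16.899773602163368))), 'far': (array([ 0.5652, -0.0741]), np.float64(0.224), np.float64(-177.9), (np.float64(49.185605413988114), np.float64(27.272165083020937))), 'right': (array([0.5998, 0.0209]), np.float64(0.024), np.float64(103.6), (np.float64(46.56127014632139), np.float64(21.7353634345266)))}
look t13.5 tcp [ 0.5377 -0.0137  0.4179] yaw 114.7 F [-0.7  0.6 -0.8] Tz -0.02 open 0.0876
```

View pics/after1.png

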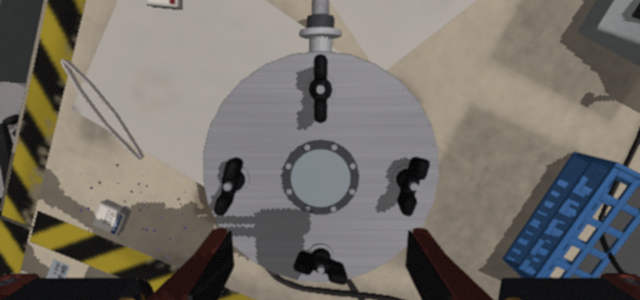

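The port wing at (320,88) now points at the cover's middle, measuring q = 1.40. The others look unchanged. Far wing next.

Run:
```python
from look import *
turn((.5682,-.0802),186.2,114.75)
r.let_go(); show("open"); p=r.sense()["tcp_pos"]; r.servo_line([p[0],p[1],.36])
look((.5682,-.0802),114.75,"after2")
look((.5055,.056),114.75,"after3")
```

```text
down t15.3 tcp [ 0.5683 -0.0801  0.2947] yaw -173.8 F [-0.2 -0.1  0.4] Tz 0.03 open 0.0877
gripped t16.5 tcp [ 0.5682 -0.0803  0.294 ] yaw -173.8 F [-0.1 -0.5 -0.2] Tz -0.06 open 0.0100
turn 171.9 t16.8 tcp [ 0.5682 -0.0802  0.294 ] yaw 172.1 F [ 0.6 -0.6 -0.6] Tz -0.04 open 0.0103
turn 157.6 t17.2 tcp [ 0.5682 -0.0802  0.294 ] yaw 158.0 F [ 0.6  0.3 -0.2] Tz -0.10 open 0.0100
turn 143.3 t17.5 tcp [ 0.5682 -0.0801  0.2939] yaw 143.7 F [0.7 0.7 0. ] Tz -0.10 open 0.0096
turn 129.0 t17.9 tcp [ 0.5683 -0.0801  0.294 ] yaw 129.5 F [ 1.   0.2 -0.9] Tz -0.06 open 0.0099
turn 114.8 t18.2 tcp [ 0.5683 -0.0801  0.294 ] yaw 115.2 F [ 2.8  0.9 -0.7] Tz -0.16 open 0.0098
over 2 t18.5 tcp [ 0.5683 -0.0801  0.294 ] yaw 113.0 F [ 2.   0.8 -2. ] Tz 0.53 open 0.0097
over 4 t18.7 tcp [ 0.5683 -0.0801  0.294 ] yaw 110.9 F [ 3.2 -0.2 -1.1] Tz 0.70 open 0.0103
over 6 t19.0 tcp [ 0.5682 -0.08    0.294 ] yaw 108.9 F [ 2.4  1.7 -2. ] Tz 0.76 open 0.0108
held t19.2 tcp [ 0.5682 -0.08    0.294 ] yaw 108.8 F [ 3.5  2.4 -0.9] Tz 0.71 open 0.0108
open t20.4 tcp [ 0.5682 -0.0802  0.294 ] yaw 108.8 F [-0.5  0.3 -0
[... 478 characters left out ...]
 0.4176] yaw 114.7 F [0.4 0.6 0.1] Tz 0.07 open 0.0879
{'port': (array([0.5046, 0.0565]), np.float64(1.403), np.float64(114.6), (np.float64(46.09035932538003), np.float64(15.523916130385834))), 'left': (array([ 0.47  , -0.0401]), np.float64(0.206), np.float64(93.1), (np.float64(49.84699492909051), np.float64(16.949464650009308))), 'far': (array([ 0.5679, -0.0771]), np.float64(1.252), np.float64(123.2), (np.float64(52.84733172357431), np.float64(26.60829261291106))), 'right': (array([0.5998, 0.021 ]), np.float64(0.024), np.float64(103.6), (np.float64(46.60750810944636), np.float64(21.803248379855187)))}
look t22.2 tcp [ 0.538  -0.0145  0.4195] yaw 114.7 F [ 0.  -0.7  0.1] Tz -0.05 open 0.0875
```

View pics/after3.png

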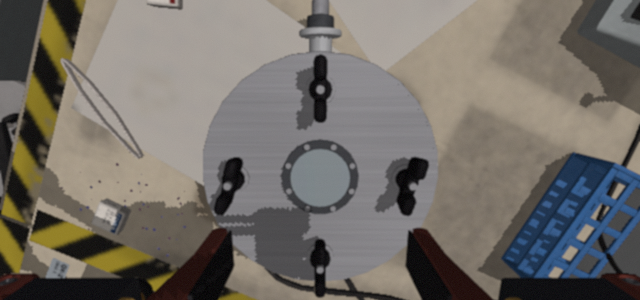

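Both wings, at (320,88) and (320,267), point at the middle. The left and right wings are unchanged and the arm is clear, so I'm handing in.

```bash
python3 -c "
from station import r
r.hand_in()"
```

```text
the job is handed in; nothing more can be done
```

I tightened the wing screw above the side port first, then the one straight across from it. Each was turned clockwise until it hit its stop, and the job was handed in at about 22 s.

- **Tightness:** at both stops the wrist torque rose from about 0.1 to 0.5–0.8 N m within 2° of the expected angle. Straight-down wrist pictures after release measured q ≈ 1.40 on both screws, against the stop at 1.4.
- **Other two screws:** pictures from the same viewpoint before and after the second turn read the same, 0.207 then 0.206 (left) and 0.024 both times (right). These slanted views are good only for comparing, not as true angles.
- **Forces:** wrist force stayed under about 5 N in every reading. The robot was clear of the chamber at hand-in.
- **Disagreements:** the wrist camera placed the cover about 2–3 mm differently depending on its yaw, so I used a middle value. In the last overview the far screw read 1.25, but that view was slanted; the straight-down view gave 1.40.

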